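Scoop press nuts onto the bench scale

TASK

Take the scoop by its grip, scoop up at least four of the seven loose press nuts from the wooden tray in one load, tip them into the pan of the bench scale for weighing, and lay the empty scoop back on its rubber mat. Do not touch the nuts with the fingers, spill none, and leave the tin, the tape core and the wooden block alone.

Things in the scene. Friction and masses are not known exactly. Their poses are not given: they have to be found in the camera images.
- scoop: Aluminium hand scoop, 200 g, flat underside, lying on its mat. Origin: centre of underside; z up, open nose to -x. 117 mm long: nose x = -65, back wall outside x = 52 mm, 38 mm high. Floor 3 mm thick. Sides 2 mm thick, 82 mm apart (outside) at the nose, 74 at the back, up to 38 mm high, raked down towards the nose. An upright pale wooden grip stands on the back wall.
- scoop_nose (a point): Middle of the nose edge, on the underside (scoop frame x = -65, y = 0, z = 0 mm). The lip is a wedge 82 mm wide, 0.7 mm thick here and 3 mm thick 25 mm further back. Axes as the scoop's.
- scoop_grip (a point): Point to hold on the grip, an upright bar 16 mm thick (x) by 34 mm wide (y), reaching from 30 to 128 mm above the scoop's underside. This point is on its axis, 100 mm above the underside (scoop frame x = 52, y = 0, z = 100 mm). Axes as the scoop's.
- scoop_in (a point): Point in the middle of the scoop's hollow, 10 mm above the underside (scoop frame x = -5, y = 0, z = 10 mm). Axes as the scoop's.
- mat: Fixed black rubber mat 200 x 120 x 4 mm (x, y, z), the scoop's parking place. Origin: centre of its underside on the bench; its top is at 4 mm.
- tray: Fixed open dark wooden tray 286 x 112 x 40 mm outside (x, y, z), walls and floor 7 mm thick: inside 272 x 98 mm, upright walls. Origin: centre of its underside on the bench. Its -x end is nearest the robot at yaw 0. At the start all nuts lie in the half at its -x end (x = -133 to -22 mm); the other half is empty.
- tray_in (a point): Centre of the tray's inner floor, on the floor surface. Axes as the tray's.
- scale: Fixed bench scale, grey 190 mm square housing with a square open aluminium pan on top. Origin: centre of its underside on the bench. Pan 208 x 208 mm outside, walls 4 mm, its rim 108 mm above the bench.
- pan_in (a point): Centre of the pan's inner floor, 66 mm above the bench (rim 42 mm higher; inside 200 x 200 mm). Axes as the scale's.
- nut0: Plain steel hexagon nut, 22 mm across flats, 25 mm across corners, 14 mm thick, bevelled edges, about 30 g; all seven are alike. Origin: its centre (7 mm above what it lies flat on); z along its bore.
- nut1: Plain steel hexagon nut, 22 mm across flats, 25 mm across corners, 14 mm thick, bevelled edges, about 30 g; all seven are alike. Origin: its centre (7 mm above what it lies flat on); z along its bore.
- nut2: Plain steel hexagon nut, 22 mm across flats, 25 mm across corners, 14 mm thick, bevelled edges, about 30 g; all seven are alike. Origin: its centre (7 mm above what it lies flat on); z along its bore.
- nut3: Plain steel hexagon nut, 22 mm across flats, 25 mm across corners, 14 mm thick, bevelled edges, about 30 g; all seven are alike. Origin: its centre (7 mm above what it lies flat on); z along its bore.
- nut4: Plain steel hexagon nut, 22 mm across flats, 25 mm across corners, 14 mm thick, bevelled edges, about 30 g; all seven are alike. Origin: its centre (7 mm above what it lies flat on); z along its bore.
- nut5: Plain steel hexagon nut, 22 mm across flats, 25 mm across corners, 14 mm thick, bevelled edges, about 30 g; all seven are alike. Origin: its centre (7 mm above what it lies flat on); z along its bore.
- nut6: Plain steel hexagon nut, 22 mm across flats, 25 mm across corners, 14 mm thick, bevelled edges, about 30 g; all seven are alike. Origin: its centre (7 mm above what it lies flat on); z along its bore.
- ink_tin: Bystander: closed steel ink tin, 76 mm across, 60 mm high, standing. Origin: centre of its underside.
- tape_roll: Bystander: empty cardboard tape core lying flat, 90 mm outside, 24 mm high. Origin: centre of its underside.
- wood_block: Bystander: pale wooden spacing block 40 x 90 x 23 mm. Origin: centre of its underside.

How it is judged (in metres and radians):
On the way, in this order (a step that is already met when the one before it is completed fails the run):
1. The scoop is up with its hollow at least 90 mm above the bench, carrying at least four nuts, for 0.3 s (height (world z) of scoop_in above 0.09 m and (distance between each of nut3, nut4, nut5, nut6 and scoop_in below 0.062 m or (distance between any of nut0, nut1, nut2 and scoop_in below 0.062 m and (distance between each of nut3, nut4, nut5 and scoop_in below 0.062 m or distance between each of nut3, nut4, nut6 and scoop_in below 0.062 m or distance between each of nut3, nut5, nut6 and scoop_in below 0.062 m or distance between each of nut4, nut5, nut6 and scoop_in below 0.062 m)) or ((distance between each of nut0, nut1 and scoop_in below 0.062 m or distance between each of nut0, nut2 and scoop_in below 0.062 m or distance between each of nut1, nut2 and scoop_in below 0.062 m) and (distance between each of nut3, nut4 and scoop_in below 0.062 m or distance between each of nut3, nut5 and scoop_in below 0.062 m or distance between each of nut3, nut6 and scoop_in below 0.062 m or distance between each of nut4, nut5 and scoop_in below 0.062 m or distance between each of nut4, nut6 and scoop_in below 0.062 m or distance between each of nut5, nut6 and scoop_in below 0.062 m)) or (distance between each of nut0, nut1, nut2 and scoop_in below 0.062 m and distance between any of nut3, nut4, nut5, nut6 and scoop_in below 0.062 m))), for 0.3 s.
2. At least four nuts lie in the pan of the scale (((horizontal distance between each of nut3, nut4, nut5, nut6 and pan_in below 0.132 m and z of nut3 in the frame of pan_in between 0.003 and 0.045 m and z of nut4 in the frame of pan_in between 0.003 and 0.045 m and z of nut5 in the frame of pan_in between 0.003 and 0.045 m and z of nut6 in the frame of pan_in between 0.003 and 0.045 m) or (((horizontal distance between nut0 and pan_in below 0.132 m and z of nut0 in the frame of pan_in between 0.003 and 0.045 m) or (horizontal distance between nut1 and pan_in below 0.132 m and z of nut1 in the frame of pan_in between 0.003 and 0.045 m) or (horizontal distance between nut2 and pan_in below 0.132 m and z of nut2 in the frame of pan_in between 0.003 and 0.045 m)) and ((horizontal distance between each of nut3, nut4, nut5 and pan_in below 0.132 m and z of nut3 in the frame of pan_in between 0.003 and 0.045 m and z of nut4 in the frame of pan_in between 0.003 and 0.045 m and z of nut5 in the frame of pan_in between 0.003 and 0.045 m) or (horizontal distance between each of nut3, nut4, nut6 and pan_in below 0.132 m and z of nut3 in the frame of pan_in between 0.003 and 0.045 m and z of nut4 in the frame of pan_in between 0.003 and 0.045 m and z of nut6 in the frame of pan_in between 0.003 and 0.045 m) or (horizontal distance between each of nut3, nut5, nut6 and pan_in below 0.132 m and z of nut3 in the frame of pan_in between 0.003 and 0.045 m and z of nut5 in the frame of pan_in between 0.003 and 0.045 m and z of nut6 in the frame of pan_in between 0.003 and 0.045 m) or (horizontal distance between each of nut4, nut5, nut6 and pan_in below 0.132 m and z of nut4 in the frame of pan_in between 0.003 and 0.045 m and z of nut5 in the frame of pan_in between 0.003 and 0.045 m and z of nut6 in the frame of pan_in between 0.003 and 0.045 m))) or (((horizontal distance between each of nut0, nut1 and pan_in below 0.132 m and z of nut0 in the frame of pan_in between 0.003 and 0.045 m and z of nut1 in the frame of pan_in between 0.003 and 0.045 m) or (horizontal distance between each of nut0, nut2 and pan_in below 0.132 m and z of nut0 in the frame of pan_in between 0.003 and 0.045 m and z of nut2 in the frame of pan_in between 0.003 and 0.045 m) or (horizontal distance between each of nut1, nut2 and pan_in below 0.132 m and z of nut1 in the frame of pan_in between 0.003 and 0.045 m and z of nut2 in the frame of pan_in between 0.003 and 0.045 m)) and ((horizontal distance between each of nut3, nut4 and pan_in below 0.132 m and z of nut3 in the frame of pan_in between 0.003 and 0.045 m and z of nut4 in the frame of pan_in between 0.003 and 0.045 m) or (horizontal distance between each of nut3, nut5 and pan_in below 0.132 m and z of nut3 in the frame of pan_in between 0.003 and 0.045 m and z of nut5 in the frame of pan_in between 0.003 and 0.045 m) or (horizontal distance between each of nut3, nut6 and pan_in below 0.132 m and z of nut3 in the frame of pan_in between 0.003 and 0.045 m and z of nut6 in the frame of pan_in between 0.003 and 0.045 m) or (horizontal distance between each of nut4, nut5 and pan_in below 0.132 m and z of nut4 in the frame of pan_in between 0.003 and 0.045 m and z of nut5 in the frame of pan_in between 0.003 and 0.045 m) or (horizontal distance between each of nut4, nut6 and pan_in below 0.132 m and z of nut4 in the frame of pan_in between 0.003 and 0.045 m and z of nut6 in the frame of pan_in between 0.003 and 0.045 m) or (horizontal distance between each of nut5, nut6 and pan_in below 0.132 m and z of nut5 in the frame of pan_in between 0.003 and 0.045 m and z of nut6 in the frame of pan_in between 0.003 and 0.045 m))) or (horizontal distance between each of nut0, nut1, nut2 and pan_in below 0.132 m and z of nut0 in the frame of pan_in between 0.003 and 0.045 m and z of nut1 in the frame of pan_in between 0.003 and 0.045 m and z of nut2 in the frame of pan_in between 0.003 and 0.045 m and ((horizontal distance between nut3 and pan_in below 0.132 m and z of nut3 in the frame of pan_in between 0.003 and 0.045 m) or (horizontal distance between nut4 and pan_in below 0.132 m and z of nut4 in the frame of pan_in between 0.003 and 0.045 m) or (horizontal distance between nut5 and pan_in below 0.132 m and z of nut5 in the frame of pan_in between 0.003 and 0.045 m) or (horizontal distance between nut6 and pan_in below 0.132 m and z of nut6 in the frame of pan_in between 0.003 and 0.045 m))))), for 0.3 s.
At the end, for the whole second after the job is handed in: At least four nuts in the scale's pan; every other nut in pan or tray, none on bench, mat or scoop; all nuts at rest; the scoop, released and still, flat on its mat (tilt under 0.08 rad), centre within 30 mm of the mat's centre (((horizontal distance between each of nut3, nut4, nut5, nut6 and pan_in below 0.132 m and z of nut3 in the frame of pan_in between 0.003 and 0.045 m and z of nut4 in the frame of pan_in between 0.003 and 0.045 m and z of nut5 in the frame of pan_in between 0.003 and 0.045 m and z of nut6 in the frame of pan_in between 0.003 and 0.045 m) or (((horizontal distance between nut0 and pan_in below 0.132 m and z of nut0 in the frame of pan_in between 0.003 and 0.045 m) or (horizontal distance between nut1 and pan_in below 0.132 m and z of nut1 in the frame of pan_in between 0.003 and 0.045 m) or (horizontal distance between nut2 and pan_in below 0.132 m and z of nut2 in the frame of pan_in between 0.003 and 0.045 m)) and ((horizontal distance between each of nut3, nut4, nut5 and pan_in below 0.132 m and z of nut3 in the frame of pan_in between 0.003 and 0.045 m and z of nut4 in the frame of pan_in between 0.003 and 0.045 m and z of nut5 in the frame of pan_in between 0.003 and 0.045 m) or (horizontal distance between each of nut3, nut4, nut6 and pan_in below 0.132 m and z of nut3 in the frame of pan_in between 0.003 and 0.045 m and z of nut4 in the frame of pan_in between 0.003 and 0.045 m and z of nut6 in the frame of pan_in between 0.003 and 0.045 m) or (horizontal distance between each of nut3, nut5, nut6 and pan_in below 0.132 m and z of nut3 in the frame of pan_in between 0.003 and 0.045 m and z of nut5 in the frame of pan_in between 0.003 and 0.045 m and z of nut6 in the frame of pan_in between 0.003 and 0.045 m) or (horizontal distance between each of nut4, nut5, nut6 and pan_in below 0.132 m and z of nut4 in the frame of pan_in between 0.003 and 0.045 m and z of nut5 in the frame of pan_in between 0.003 and 0.045 m and z of nut6 in the frame of pan_in between 0.003 and 0.045 m))) or (((horizontal distance between each of nut0, nut1 and pan_in below 0.132 m and z of nut0 in the frame of pan_in between 0.003 and 0.045 m and z of nut1 in the frame of pan_in between 0.003 and 0.045 m) or (horizontal distance between each of nut0, nut2 and pan_in below 0.132 m and z of nut0 in the frame of pan_in between 0.003 and 0.045 m and z of nut2 in the frame of pan_in between 0.003 and 0.045 m) or (horizontal distance between each of nut1, nut2 and pan_in below 0.132 m and z of nut1 in the frame of pan_in between 0.003 and 0.045 m and z of nut2 in the frame of pan_in between 0.003 and 0.045 m)) and ((horizontal distance between each of nut3, nut4 and pan_in below 0.132 m and z of nut3 in the frame of pan_in between 0.003 and 0.045 m and z of nut4 in the frame of pan_in between 0.003 and 0.045 m) or (horizontal distance between each of nut3, nut5 and pan_in below 0.132 m and z of nut3 in the frame of pan_in between 0.003 and 0.045 m and z of nut5 in the frame of pan_in between 0.003 and 0.045 m) or (horizontal distance between each of nut3, nut6 and pan_in below 0.132 m and z of nut3 in the frame of pan_in between 0.003 and 0.045 m and z of nut6 in the frame of pan_in between 0.003 and 0.045 m) or (horizontal distance between each of nut4, nut5 and pan_in below 0.132 m and z of nut4 in the frame of pan_in between 0.003 and 0.045 m and z of nut5 in the frame of pan_in between 0.003 and 0.045 m) or (horizontal distance between each of nut4, nut6 and pan_in below 0.132 m and z of nut4 in the frame of pan_in between 0.003 and 0.045 m and z of nut6 in the frame of pan_in between 0.003 and 0.045 m) or (horizontal distance between each of nut5, nut6 and pan_in below 0.132 m and z of nut5 in the frame of pan_in between 0.003 and 0.045 m and z of nut6 in the frame of pan_in between 0.003 and 0.045 m))) or (horizontal distance between each of nut0, nut1, nut2 and pan_in below 0.132 m and z of nut0 in the frame of pan_in between 0.003 and 0.045 m and z of nut1 in the frame of pan_in between 0.003 and 0.045 m and z of nut2 in the frame of pan_in between 0.003 and 0.045 m and ((horizontal distance between nut3 and pan_in below 0.132 m and z of nut3 in the frame of pan_in between 0.003 and 0.045 m) or (horizontal distance between nut4 and pan_in below 0.132 m and z of nut4 in the frame of pan_in between 0.003 and 0.045 m) or (horizontal distance between nut5 and pan_in below 0.132 m and z of nut5 in the frame of pan_in between 0.003 and 0.045 m) or (horizontal distance between nut6 and pan_in below 0.132 m and z of nut6 in the frame of pan_in between 0.003 and 0.045 m)))) and ((horizontal distance between nut0 and pan_in below 0.132 m and z of nut0 in the frame of pan_in between 0.003 and 0.045 m) or (x of nut0 in the frame of tray_in between -0.136 and 0.136 m and y of nut0 in the frame of tray_in between -0.049 and 0.049 m and z of nut0 in the frame of tray_in below 0.04 m)) and ((horizontal distance between nut1 and pan_in below 0.132 m and z of nut1 in the frame of pan_in between 0.003 and 0.045 m) or (x of nut1 in the frame of tray_in between -0.136 and 0.136 m and y of nut1 in the frame of tray_in between -0.049 and 0.049 m and z of nut1 in the frame of tray_in below 0.04 m)) and ((horizontal distance between nut2 and pan_in below 0.132 m and z of nut2 in the frame of pan_in between 0.003 and 0.045 m) or (x of nut2 in the frame of tray_in between -0.136 and 0.136 m and y of nut2 in the frame of tray_in between -0.049 and 0.049 m and z of nut2 in the frame of tray_in below 0.04 m)) and ((horizontal distance between nut3 and pan_in below 0.132 m and z of nut3 in the frame of pan_in between 0.003 and 0.045 m) or (x of nut3 in the frame of tray_in between -0.136 and 0.136 m and y of nut3 in the frame of tray_in between -0.049 and 0.049 m and z of nut3 in the frame of tray_in below 0.04 m)) and ((horizontal distance between nut4 and pan_in below 0.132 m and z of nut4 in the frame of pan_in between 0.003 and 0.045 m) or (x of nut4 in the frame of tray_in between -0.136 and 0.136 m and y of nut4 in the frame of tray_in between -0.049 and 0.049 m and z of nut4 in the frame of tray_in below 0.04 m)) and ((horizontal distance between nut5 and pan_in below 0.132 m and z of nut5 in the frame of pan_in between 0.003 and 0.045 m) or (x of nut5 in the frame of tray_in between -0.136 and 0.136 m and y of nut5 in the frame of tray_in between -0.049 and 0.049 m and z of nut5 in the frame of tray_in below 0.04 m)) and ((horizontal distance between nut6 and pan_in below 0.132 m and z of nut6 in the frame of pan_in between 0.003 and 0.045 m) or (x of nut6 in the frame of tray_in between -0.136 and 0.136 m and y of nut6 in the frame of tray_in between -0.049 and 0.049 m and z of nut6 in the frame of tray_in below 0.04 m)) and linear speed of each of nut0, nut1, nut2, nut3, nut4, nut5, nut6 below 0.03 m/s and horizontal distance between scoop and mat below 0.03 m and height (world z) of scoop below 0.008 m and angle between scoop's own z axis and vertical below 0.08 rad and linear speed of scoop below 0.02 m/s); the robot touches nothing.
It fails at once if The fingers touch a nut (more than 0.5 N) (contact force between the fingers and nut0 above 0.5 N or contact force between the fingers and nut1 above 0.5 N or contact force between the fingers and nut2 above 0.5 N or contact force between the fingers and nut3 above 0.5 N or contact force between the fingers and nut4 above 0.5 N or contact force between the fingers and nut5 above 0.5 N or contact force between the fingers and nut6 above 0.5 N).
It fails at once if The ink tin is moved more than 15 mm (distance of ink_tin from where it was at the start of the episode above 0.015 m).
It fails at once if The tape roll is moved more than 15 mm (distance of tape_roll from where it was at the start of the episode above 0.015 m).
It fails at once if The wooden block is moved more than 15 mm (distance of wood_block from where it was at the start of the episode above 0.015 m).
It also fails if it takes over 64 s, if anything falls off the work surface, if the arm or the gripper's body presses on something with over 40 N, if the wrist force passes 120 N, or if a joint passes its speed limit or range.

ROBOT

A 7-joint arm with a two-finger parallel gripper is mounted at the origin on the work surface. World frame = base frame: x ahead of the robot, y to its left, z up, the work surface at z = 0. Lengths are in mm, angles in rad, forces in N, time in s.
With the tool pointing down it reaches from about 400 to 750 mm from the base axis. Payload 19.5 kg.
Tool frame: the origin (TCP) lies at the very end of the fingers, on their centre line; the grasp point (between the pads) lies 19 mm behind it; z points along the fingers, y is the line along which they close (so a half turn about z gives the same grasp; the last joint's range is limited). The gripper opens to 85 mm and grips with 20 to 120 N. Pads are 22 mm wide; open, the fingers measure 114 mm over their backs; the gripper's body (76 mm by 85 mm) begins 54 mm behind the grasp point. The pads swing forward as they close: fully open they stand 13 mm farther back than shut.
Start: joints at [1.171, 0.707, -0.028, 1.485, 0.022, 0.951, -0.075], TCP at [201.365, -538.56, 231.268] pointing down, gripper open.
Joint ranges: [-2.71, 2.71], [-0.32, 2.16], [-1.57, 1.52], [0, 2.45], [-1.46, 4.6], [0, 2.02], [-2.83, 2.83]. Speed limits (rad/s): [1.89, 1.89, 2.57, 2.57, 3.01, 3.01, 3.01].

INTERFACE

Orientations are given as a rotation vector (axis times angle).
In Python, from station import arm, eyes gives the robot as it stands. Calls block until the motion is done:
- arm.goto(position, orientation): joint-space move of the TCP to a pose.
- arm.move_straight(position, rate=150, orientation=None, guard=None): straight line of the TCP; orientation=None keeps the orientation; rate is the mean speed in mm/s. With guard (N) it stops when the force on the tool has changed by that much, and returns True; else False.
- arm.move_joints(angles): joint-space move.
- arm.ungrasp() and arm.gripper_close(effort=None): open the fingers fully, or close them until they stop; effort is the grip in N (None keeps the last).
- arm.sleep(seconds).
- arm.ik(position, orientation): joint angles nearest the present ones, or None.
- eyes.grab_frame(name): name is "scene" or "top" or "wrist"; returns (picture, depth): 480x640x3 uint8, blue, green, red; 480x640 float32, mm along the optical axis (not along the pixel's ray), 0 where there is no reading.
- eyes.calibration(name): a dict with "camera_matrix" (3x3 intrinsics, pixels), "R" (3x3) and "t" (3): a world point X has camera coordinates R X + t. Camera axes: x right, y down, z forward; pixel columns grow to the right and rows downward; lengths in mm; the calibration is good to about 2 mm. The wrist camera is an equidistant fisheye: a pixel r from the principal point sees the ray r / f radians off the axis. A picture is of the moment at which its call begins: read the wrist's pose just before it. calibration takes no time and is no camera call; for the wrist camera it gives the pose at the moment of the call.
A pose or a line that the arm cannot do raises arm.Unreachable and nothing moves.
- arm.job_done(): hands the job in; it is judged then, once.
Readings, each from a call of its own:
- arm.get_time_s(): time.
- arm.get_joint_pos(): joint angles.
- arm.get_qd(): joint speeds.
- arm.get_joint_efforts(): joint torques, N m.
- arm.get_tcp_pos(): TCP position.
- arm.get_tool_rot(): TCP orientation.
- arm.get_contact_force(): force on the tool from outside, world axes, zero at the start.
- arm.get_moment(): the same for the moment, N m.
- arm.get_width(): finger opening in mm.
- arm.get_grasp_force(): force on a finger pad.
Only numpy, scipy, OpenCV 4.12 (cv2) and the standard library are available. Lean on these libraries where they do the work, as an engineer would, in place of code of your own. Each camera call takes 0.05 s, during which the arm holds its last target. There are 200 camera calls.

## Working session

There is one attempt and no reset: what is moved stays moved. The work goes in short steps, each a Python script; the robot and the scene stay as the last script left them, time stands still between calls to the robot, and variables do not carry over. Pictures are saved under pics/ and viewed, at most 10 in all, crops included, and the job is handed in when it is done.

```bash
mkdir -p pics
cat > h.py <<'E'
import numpy as np, cv2
from station import arm, eyes
from scipy.spatial.transform import Rotation as Rn
def cam(n):
    c=eyes.calibration(n); return np.array(c["camera_matrix"]),np.array(c["R"]),np.array(c["t"]).ravel()
def onplane(n,uv,z):
    K,R,t=cam(n); uv=np.atleast_2d(uv).astype(float)
    d=np.c_[uv,np.ones(len(uv))]@np.linalg.inv(K).T@R; o=-R.T@t
    return o+d*((z-o[2])/d[:,2])[:,None]
def cloud(n,dep):
    K,R,t=cam(n); v,u=np.mgrid[:480,:640]
    p=np.stack([(u-K[0,2])/K[0,0]*dep,(v-K[1,2])/K[1,1]*dep,dep],-1)
    return (p-t)@R
E
python3 - <<'E'
from h import *
for n in("top","scene"):
    p,d=eyes.grab_frame(n); cv2.imwrite(f"pics/{n}0.png",p); np.save(f"{n}0.npy",d)
    K,R,t=cam(n); print(n,K.round(1).tolist(),(-R.T@t).round(),R.round(2).tolist(),(d>0).mean())
print(arm.get_tool_rot(),arm.get_time_s())
E
```

```text
top [[508.7, 0.0, 311.4], [0.0, 508.7, 230.9], [0.0, 0.0, 1.0]] [ 468.  -37. 1147.] [[0.01, -1.0, -0.02], [-1.0, -0.01, -0.09], [0.09, 0.02, -1.0]] 0.995859375
scene [[498.2, 0.0, 306.1], [0.0, 498.2, 237.3], [0.0, 0.0, 1.0]] [936. 488. 743.] [[-0.82, 0.57, -0.0], [0.41, 0.6, -0.69], [-0.39, -0.57, -0.72]] 0.9958072916666667
[-3.09052727e+00 -5.58864556e-01  3.63160174e-04] 0.1
```

View pics/top0.png

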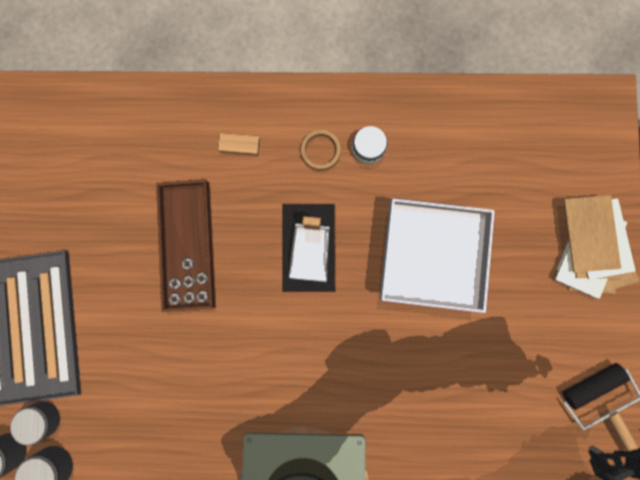

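View pics/scene0.png

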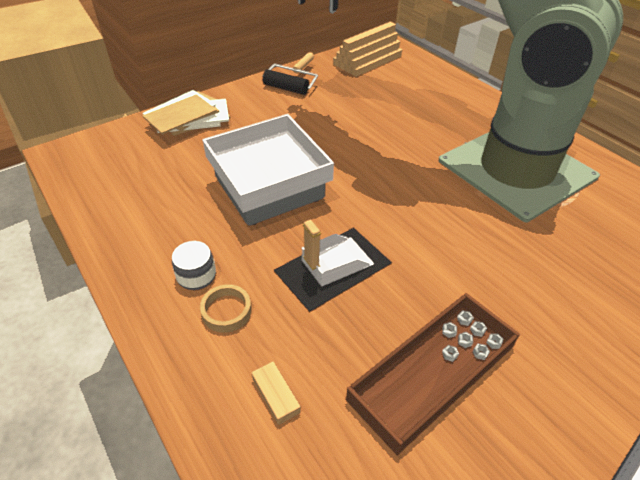

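The top view shows the tray at (186,245) with the nuts at its lower (-x) end near (188,285). The scoop is at (311,248) with its grip at (312,222) and nose down towards the robot. The pan is at (438,255), and the bystanders sit at the top, around (240–370,145).

```bash
cat > m.py <<'E'
from h import *
p=cv2.imread("pics/top0.png"); d=np.load("top0.npy"); C=cloud("top",d); hsv=cv2.cvtColor(p,cv2.COLOR_BGR2HSV)
def roi(u0,v0,u1,v1):
    m=np.zeros((480,640),np.uint8); m[v0:v1,u0:u1]=255; return m
def rect(name,m,z):
    c=max(cv2.findContours(m,cv2.RETR_EXTERNAL,cv2.CHAIN_APPROX_NONE)[0],key=cv2.contourArea)
    P=onplane("top",c[:,0,:]+0.0,z)[:,:2].astype(np.float32); (cx,cy),(w,h),a=cv2.minAreaRect(P)
    a=a%90; a=a-90 if a>45 else a   # yaw near 0
    print(name,"c",round(cx,1),round(cy,1),"wh",round(w,1),round(h,1),"yaw deg",round(a,2)); return cx,cy,a
g=cv2.cvtColor(p,cv2.COLOR_BGR2GRAY)
H=C[...,2]
print("bench z",np.median(H[330:400,120:220]))
rect("mat",((g<45)*roi(275,195,345,300)//1).astype(np.uint8)*1,4)
rect("tray",((H>18)*1).astype(np.uint8)*(roi(145,170,225,320)//255)|((hsv[...,1]>60)&(g<75)).astype(np.uint8)*(roi(145,170,225,320)//255),40)
rect("pan",(H>85).astype(np.uint8)*(roi(370,185,510,325)//255),108)
m=(H>90)&(roi(290,205,335,240)>0); rect("griptop",m.astype(np.uint8),132); print("grip z",np.percentile(H[m],[10,50,90]),C[m].mean(0),m.sum())
m=((hsv[...,1]<60)&(g>130)).astype(np.uint8)*(roi(280,215,340,292)//255); rect("scoop",m,30)
m=((hsv[...,1]<70)&(g>90)).astype(np.uint8)*(roi(163,250,212,308)//255)
n,_,st,ce=cv2.connectedComponentsWithStats(m)
for i in range(1,n):
    if st[i,4]>8: print("nut",st[i,4],ce[i].round(1),onplane("top",ce[i],19)[0,:2].round(1))
crop=p[195:315,150:350]; cv2.imwrite("pics/crop0.png",cv2.resize(crop,(800,480),interpolation=cv2.INTER_CUBIC))
E
python3 m.py
```

```text
bench z 0.08298318914377492
mat c 538.2 -4.1 wh 191.5 110.8 yaw deg 1.13
tray c 539.4 266.0 wh 285.8 118.4 yaw deg 4.78
pan c 521.4 -268.6 wh 212.1 208.0 yaw deg -5.93
griptop c 583.1 -11.9 wh 20.2 32.2 yaw deg 0.68
grip z [115.82935364 131.42115895 134.62110918] [578.33907322 -12.89327419 170.00333534] 171
scoop c 525.7 -7.7 wh 81.7 119.9 yaw deg -4.57
nut 90 [187.3 263.5] [497.4 265.1]
nut 94 [201.4 277.8] [466.  232.3]
nut 92 [188.4 281.2] [458.  261.2]
nut 90 [174.6 283.2] [453.3 291.9]
nut 90 [189.1 296.8] [423.7 258.4]
nut 89 [201.8 296. ] [425.9 230.1]
nut 96 [174.4 298.5] [419.5 291. ]
```

View pics/crop0.png

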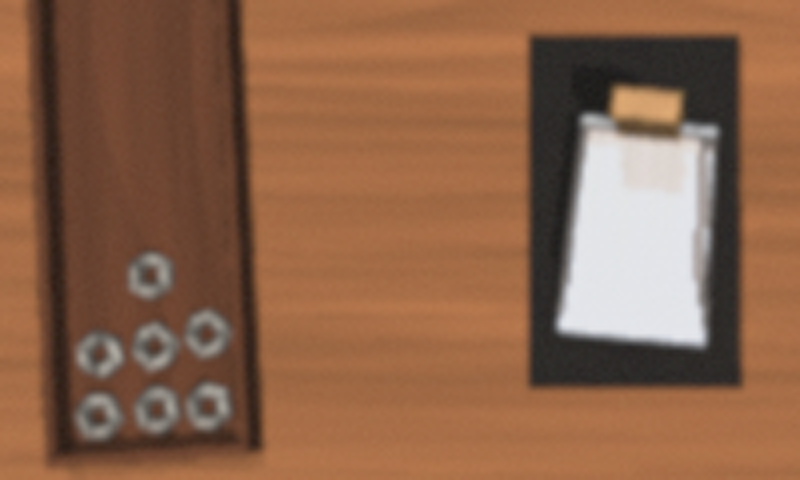

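```bash
cat > m2.py <<'E'
from h import *
C=cloud("top",np.load("top0.npy"));S=cloud("scene",np.load("scene0.npy"))
for n,c in(("top",C),("scene",S)):
    q=c.reshape(-1,3)
    q=q[(abs(q[:,0]-540)<175)&(abs(q[:,1]-266)<85)]
    r=q[(q[:,2]>30)&(q[:,2]<46)]
    (cx,cy),(w,h),a=cv2.minAreaRect(r[:,:2].astype(np.float32)); print(n,len(r),cx,cy,w,h,a)
    # line fits per side wall / end wall (rim centre lines)
    for it,yaw in enumerate((5,)):
        R=Rn.from_euler('z',yaw,degrees=True).as_matrix()[:2,:2]; l=(r[:,:2]-[540,266])@R
        for s in(1,-1):
            k=(l[:,1]*s>40)&(abs(l[:,0])<125); f=np.polyfit(l[k,0],l[k,1],1); print(' side',s,k.sum(),np.degrees(f[0]).round(2),f[1].round(1),np.percentile(l[k,1]-np.polyval(f,l[k,0]),[3,97]).round(1))
            k=(l[:,0]*s>125)&(abs(l[:,1])<40); print(' end',s,k.sum(),np.percentile(l[k,0],[5,50,95]).round(1), np.polyfit(l[k,1],l[k,0],1).round(3))
r=C[205:240,290:335].reshape(-1,3); r=r[(r[:,2]>125)&(r[:,2]<140)]; print("grip",len(r),r.mean(0),cv2.minAreaRect(r[:,:2].astype(np.float32)))
r=C[185:325,370:510].reshape(-1,3); r=r[(r[:,2]>100)&(r[:,2]<114)]; print("pan",len(r),cv2.minAreaRect(r[:,:2].astype(np.float32)))
# ik feasibility
E
python3 m2.py
```

```text
top 1361 539.6932373046875 269.52947998046875 286.4989929199219 114.01586151123047 4.692477703094482
 side 1 470 -0.24 55.1 [-3.1  4.5]
 end 1 135 [135.5 138.1 142. ] [5.00000e-03 1.38328e+02]
 side -1 448 -0.22 -49.6 [-3.1  4.3]
 end -1 122 [-142.6 -139.6 -136.3] [ 3.0000e-03 -1.3952e+02]
scene 2602 538.0968017578125 271.6747131347656 287.7148132324219 113.2473373413086 4.767073631286621
 side 1 826 -0.15 59.0 [-3.9  2.9]
 end 1 346 [135.6 139.9 141.8] [6.00000e-03 1.39276e+02]
 side -1 759 -0.18 -45.5 [-4.2  2.7]
 end -1 292 [-143.  -138.5 -136.3] [ 6.00000e-03 -1.39095e+02]
grip 140 [583.89271567 -12.0107236  131.50932511] ((584.5213012695312, -11.681339263916016), (34.00962829589844, 16.633739471435547), 85.26068115234375)
pan 1038 ((521.4226684570312, -270.64312744140625), (208.86935424804688, 208.50283813476562), 84.0606918334961)
```

```bash
cat >> h.py <<'E'
TRAY=np.array([539.,270.,7.]);TY=4.7; PAN=np.array([521.4,-270.6,66.])
MAT=np.array([538.2,-4.1]); GRIP=np.array([584.,-12.]); SY=-4.7
SGN=1
def pose(ref,ref_s,yaw,nose_up,sgn=None,tcp_s=(52,0,81)):
    """TCP pose placing scoop-frame point ref_s at world ref; nose_up in deg (neg = dumping)"""
    s=SGN if sgn is None else sgn
    R=Rn.from_euler('z',yaw,degrees=True).as_matrix()@Rn.from_euler('y',nose_up,degrees=True).as_matrix()
    T=np.array([[0,s,0],[s,0,0],[0,0,-1.]])
    return np.array(ref)+R@(np.array(tcp_s,float)-np.array(ref_s)), Rn.from_matrix(R@T).as_rotvec()
NOSE=(-65,0,0); BACK=(52,0,0)
def tray(x,y=0,z=0):
    a=np.radians(TY); return TRAY+[x*np.cos(a)-y*np.sin(a),x*np.sin(a)+y*np.cos(a),z]
E
python3 - <<'E'
from h import *
f=lambda q:None if q is None else np.round(q,2).tolist()
for s in(1,-1):
    print("s",s)
    t=lambda n,p:print(n,f(arm.ik(*p)))
    t("grasp",pose([*GRIP,104],(52,0,100),SY,0,s)); t("above",pose([*GRIP,224],(52,0,100),SY,0,s))
    t("in",pose(tray(-15,0,0),NOSE,TY,0,s)); t("in hi",pose(tray(-15,0,100),NOSE,TY,0,s)); t("end",pose(tray(-134),NOSE,TY,0,s))
    for u in(15,25): t("end up%d"%u,pose(tray(-10),BACK,TY,u,s)); t("hi up",pose(tray(-10,0,150),BACK,TY,u,s))
    for y in range(-180,180,30):
        r=[]
        for th in(20,0,-20,-40,-55,-70,-80):
            p,o=pose(PAN+[0,0,45],NOSE,y,th,s); r.append(int(arm.ik(p,o) is not None))
        print("yaw",y,r)
E
```

```text
s 1
grasp [0.06, 0.92, -0.19, 1.6, 0.25, 0.65, -0.34]
above [0.09, 0.76, -0.25, 1.48, 0.21, 0.93, -0.3]
in [-0.41, 1.08, -0.13, 1.09, 0.14, 0.98, -0.47]
in hi [-0.38, 0.97, -0.22, 0.99, 0.2, 1.2, -0.49]
end [-0.5, 0.92, -0.07, 1.59, 0.09, 0.64, -0.53]
end up15 [-0.35, 1.08, -0.29, 1.15, 0.16, 1.18, -0.52]
hi up [-0.33, 0.93, -0.37, 0.98, 0.17, 1.5, -0.54]
end up25 [-0.33, 1.23, -0.35, 0.81, 0.15, 1.53, -0.47]
hi up [-0.35, 1.09, -0.36, 0.63, 0.12, 1.84, -0.49]
yaw -180 [1, 1, 1, 1, 0, 0, 0]
yaw -150 [1, 1, 1, 1, 1, 0, 0]
yaw -120 [1, 1, 1, 1, 1, 1, 1]
yaw -90 [1, 1, 1, 1, 1, 1, 1]
yaw -60 [0, 1, 1, 1, 1, 1, 0]
yaw -30 [0, 1, 1, 1, 1, 0, 0]
yaw 0 [0, 1, 1, 1, 1, 0, 0]
yaw 30 [1, 1, 1, 1, 1, 1, 1]
yaw 60 [1, 1, 1, 1, 1, 1, 1]
yaw 90 [1, 1, 1, 1, 1, 0, 0]
yaw 120 [1, 1, 1, 1, 0, 0, 0]
yaw 150 [1, 1, 1, 0, 0, 0, 0]
s -1
grasp [-0.34, 1.03, 0.67, 1.61, -0.83, 0.81, -2.53]
above [-0.36, 0.86, 0.71, 1.5, -0.62, 1.02, -2.71]
in [-0.07, 1.33, -1.35, 1.08, 1.25, 1.5, 2.12]
in hi [-0.09, 1.19, -1.35, 0.97, 1.14, 1.61, 2.19]
end [-0.88, 1.07, 0.8, 1.6, -0.93, 0.9, -2.78]
end up15 [-0.06, 1.34, -1.35, 1.14, 1.04, 1.6, 2.08]
hi up [-0.09, 1.14, -1.35, 0.97, 0.87, 1.79, 2.16]
end up25 [-0.13, 1.41, -1.35, 0.8, 0.98, 1.82, 2.28]
hi up [-0.21, 1.19, -1.13, 0.62, 0.7, 1.98, 2.39]
yaw -180 [1, 1, 1, 1, 0, 0, 0]
yaw -150 [1, 1, 1, 1, 1, 0, 0]
yaw -120 [1, 1, 1, 1, 1, 1, 1]
yaw -90 [1, 1, 1, 1, 1, 1, 1]
yaw -60 [0, 1, 1, 1, 1, 1, 0]
yaw -30 [0, 1, 1, 1, 1, 0, 0]
yaw 0 [0, 1, 1, 1, 1, 0, 0]
yaw 30 [1, 1, 1, 1, 1, 1, 1]
yaw 60 [1, 1, 1, 1, 1, 1, 1]
yaw 90 [1, 1, 1, 1, 1, 0, 0]
yaw 120 [1, 1, 1, 1, 0, 0, 0]
yaw 150 [1, 1, 1, 0, 0, 0, 0]
```

Run:
```python
from h import *
arm.goto(*pose([*GRIP,224],(52,0,100),SY,0))
p,o=pose([*GRIP,104],(52,0,100),SY,0)
print(arm.move_straight(p,rate=120,guard=15), arm.get_tcp_pos())
arm.gripper_close(90)
print(arm.get_width(),arm.get_grasp_force(),arm.get_tcp_pos(),p,arm.get_contact_force(),arm.get_time_s())
pp,_=eyes.grab_frame("wrist"); cv2.imwrite("pics/w1.png",pp)
p2=np.array(arm.get_tcp_pos())+[0,0,110]
arm.move_straight(p2,rate=120)
print(arm.get_contact_force(),arm.get_width(),arm.get_time_s())
for n in("top","scene","wrist"):
    pp,d=eyes.grab_frame(n); cv2.imwrite(f"pics/{n}1.png",pp); np.save(f"{n}1.npy",d)
a=cv2.imread("pics/scene1.png")[130:330,200:440]; b=cv2.imread("pics/wrist1.png")
cv2.imwrite("pics/c1.png",np.hstack([cv2.resize(a,(400,333)),cv2.resize(b,(400,333))]))
```

```text
False [584.30361741 -12.02239848  85.63369432]
15.186258109272051 88.1679618358612 [584.21059286 -12.00033348  85.2152327 ] [584. -12.  85.] [ 0.47801273 -1.26795381  4.98041974] 4.2167
[-0.0409661   0.35387809 -2.28673861] 15.112733471239396 5.3333
```

View pics/c1.png

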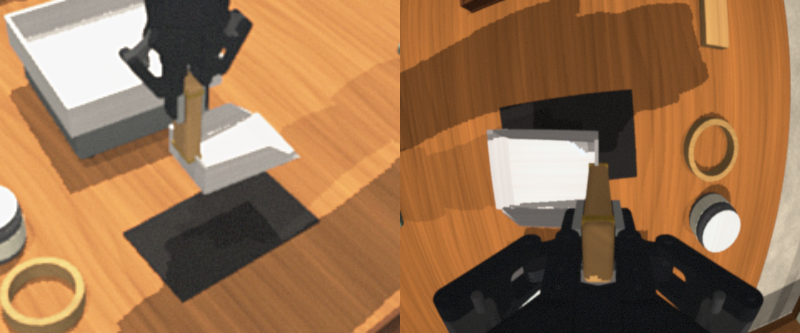

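The scoop is held and looks level, with the grip between the pads, and the mat is empty below. Next I insert it into the tray.

Run:
```python
from h import *
T0=-1.5
def nose():
    R=Rn.from_rotvec(arm.get_tool_rot()).as_matrix()@np.array([[0,1,0],[1,0,0],[0,0,-1.]])
    w=np.array(arm.get_tcp_pos())+R@(np.array(NOSE)-[52,0,81])-TRAY
    a=np.radians(TY); return np.round([w[0]*np.cos(a)+w[1]*np.sin(a),-w[0]*np.sin(a)+w[1]*np.cos(a),w[2]],1)
arm.goto(*pose(tray(-14,0,100),NOSE,TY,T0))
arm.move_straight(pose(tray(-14,0,12),NOSE,TY,T0)[0],rate=120)
print(nose(),np.round(arm.get_contact_force(),1))
p,o=pose(tray(-14,0,-4),NOSE,TY,T0)
print(arm.move_straight(p,rate=25,guard=8),nose(),np.round(arm.get_contact_force(),1)); z=nose()[2]
for x in(-45,-80,-105,-125,-134):
    g=arm.move_straight(pose(tray(x,0,z),NOSE,TY,T0)[0],rate=70,guard=60)
    print(x,g,nose(),np.round(arm.get_contact_force(),1),arm.get_time_s())
    if g:break
pp,d=eyes.grab_frame("top"); cv2.imwrite("pics/top2.png",pp)
qq,d=eyes.grab_frame("scene"); cv2.imwrite("pics/scene2.png",qq)
cv2.imwrite("pics/c2.png",np.hstack([cv2.resize(pp[170:320,140:230],(360,600),interpolation=2),cv2.resize(qq[220:460,340:530],(440,600),interpolation=2)]))
```

```text
[-13.5   0.1  12.7] [-0.3  0.6 -2.3]
True [-14.1   0.   -0.9] [-1.3  0.  10.4]
-45 False [-45.3   0.2  -0.6] [-1.7  1.5  7.4] 8.6167
-80 False [-79.9   0.2  -0.7] [0.4 0.5 8. ] 9.2667
-105 False [-104.9    0.2   -0.7] [-0.8  0.3  7.8] 9.775
-125 False [-124.8    0.3   -0.7] [0.4 1.1 7.5] 10.2083
-134 False [-133.5    0.3   -0.6] [1.2 1.  7.9] 10.4833
```

View pics/c2.png

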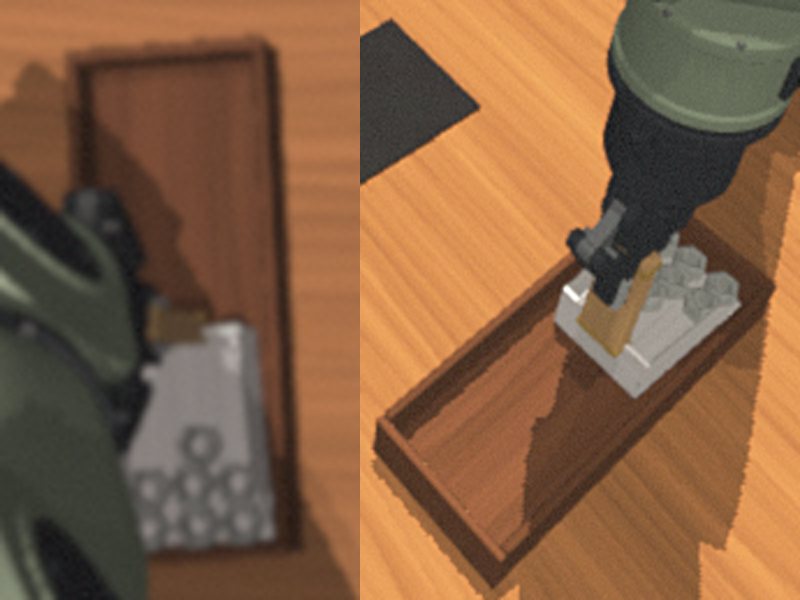

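All seven nuts lie on the scoop floor at the tray's end. Now I tilt the nose up and lift.

Run:
```python
from h import *
for u,z in((5,1),(12,3),(19,5),(25,8)):
    p,o=pose(tray(-15.5,0,z),BACK,TY,u); arm.move_straight(p,rate=40,orientation=o)
arm.sleep(.3)
for z in(40,150):
    p,o=pose(tray(-13,0,z),BACK,TY,25); arm.move_straight(p,rate=90,orientation=o)
arm.sleep(.3)
print(arm.get_contact_force(),arm.get_width(),arm.get_time_s(),np.round(arm.get_joint_pos(),2))
ims=[]
for n in("top","scene","wrist"):
    pp,d=eyes.grab_frame(n); cv2.imwrite(f"pics/{n}3.png",pp); ims.append(pp)
cv2.imwrite("pics/c3.png",np.hstack([cv2.resize(ims[1][130:430,300:560],(400,460)),cv2.resize(ims[2],(400,460))]))
# dump feasibility
for y in(-90,-75,-60,30,45,60):
    print(y,[None if (q:=arm.ik(*pose(PAN+[0,0,z],NOSE,y,u))) is None else np.round(q,1).tolist() for u,z in((20,100),(0,60),(-35,45),(-70,45))])
```

```text
[-0.67096222  0.74672935 -3.74091468] 14.937463339087119 14.625 [-0.36  1.08 -0.32  0.65  0.08  1.82 -0.48]
-90 [[0.7, 1.1, -0.0, 0.8, -0.2, 1.5, -0.8], [0.6, 0.9, 0.1, 1.2, -0.1, 1.1, -0.9], [-0.0, 0.8, 0.5, 1.7, 0.5, 0.6, -1.6], [-0.6, 1.1, 0.9, 1.9, 0.9, 0.7, -2.4]]
-75 [[0.7, 1.2, -0.1, 0.4, -0.2, 1.8, -0.7], [0.6, 0.9, 0.0, 1.1, -0.0, 1.1, -0.7], [-0.0, 0.7, 0.5, 1.8, 0.6, 0.4, -1.5], [-0.7, 1.3, 1.3, 2.2, 3.1, 0.1, 1.7]]
-60 [None, [0.5, 0.9, -0.1, 1.0, 0.0, 1.2, -0.6], [0.0, 0.7, 0.5, 1.9, 0.6, 0.2, -1.3], [-0.6, 1.2, 1.1, 2.4, 2.9, 0.7, 2.1]]
30 [[0.2, 1.1, -0.3, 0.7, 0.4, 1.7, 0.6], [0.4, 0.9, -0.4, 1.2, 0.4, 1.2, 0.5], [1.1, 0.8, -0.9, 1.7, 0.2, 0.5, 0.8], [1.6, 1.4, -1.5, 1.9, 0.6, 0.3, 0.9]]
45 [[0.2, 1.0, -0.4, 1.0, 0.5, 1.5, 0.6], [0.5, 0.9, -0.5, 1.3, 0.4, 1.1, 0.7], [1.1, 0.9, -1.0, 1.6, 0.2, 0.7, 1.1], [1.5, 1.3, -1.3, 1.6, 0.0, 0.7, 1.5]]
60 [[0.2, 0.9, -0.4, 1.3, 0.6, 1.3, 0.7], [0.5, 0.8, -0.5, 1.4, 0.4, 1.0, 0.9], [1.1, 1.0, -1.0, 1.4, 0.2, 1.0, 1.3], [1.4, 1.4, -1.3, 1.3, 0.1, 1.2, 1.6]]
```

View pics/c3.png

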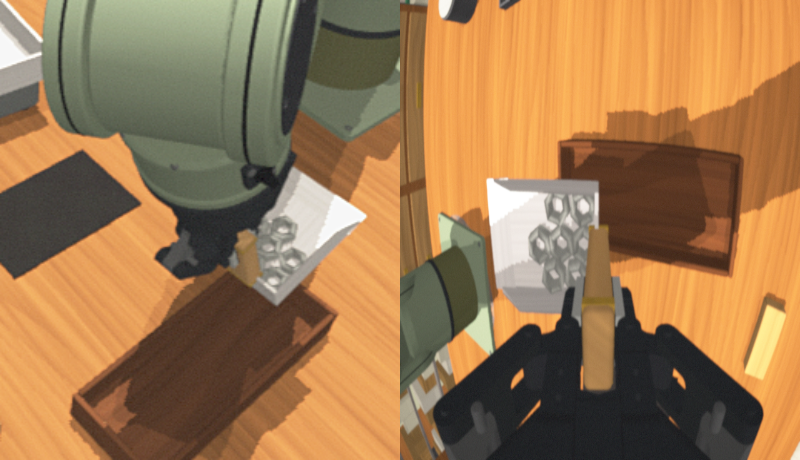

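All seven nuts are settled against the back wall of the raised scoop and the tray is empty. Next: carry and tip.

```bash
cat > d.py <<'E'
from h import *
Y=60
N=lambda z:PAN+[12,20,z]
arm.goto(*pose([560,10,240],(0,0,0),35,22))
arm.goto(*pose(N(150),NOSE,Y,20))
def shot(k):
    a,_=eyes.grab_frame("scene"); cv2.imwrite(f"pics/scene{k}.png",a); return a
print(arm.get_contact_force(),arm.get_time_s())
shot("4a")
for u,z in((8,90),(-5,60),(-20,45),(-32,45),(-44,45),(-56,48),(-68,50)):
    p,o=pose(N(z),NOSE,Y,u); arm.move_straight(p,rate=90,orientation=o)
    print(u,np.round(arm.get_contact_force(),1),arm.get_time_s())
arm.sleep(.5)
a=shot("4b"); b,_=eyes.grab_frame("top"); cv2.imwrite("pics/top4.png",b)
w,_=eyes.grab_frame("wrist"); cv2.imwrite("pics/wrist4.png",w)
cv2.imwrite("pics/c4.png",np.hstack([cv2.resize(a[60:260,150:390],(400,460)),cv2.resize(w,(400,460))]))
E
python3 d.py
```

```text
[ 0.87614999  1.43863031 -4.76654925] 16.4917
8 [ 0.2  0.8 -5.5] 17.0667
-5 [-0.4  0.6 -5.1] 17.4917
-20 [-0.   0.8 -4.1] 17.9833
-32 [ 0.8  0.8 -2.2] 18.4667
-44 [ 1.  -0.3 -2.9] 18.95
-56 [ 0.4 -0.2 -2.4] 19.4333
-68 [ 0.6  0.8 -1.8] 19.9083
```

View pics/c4.png

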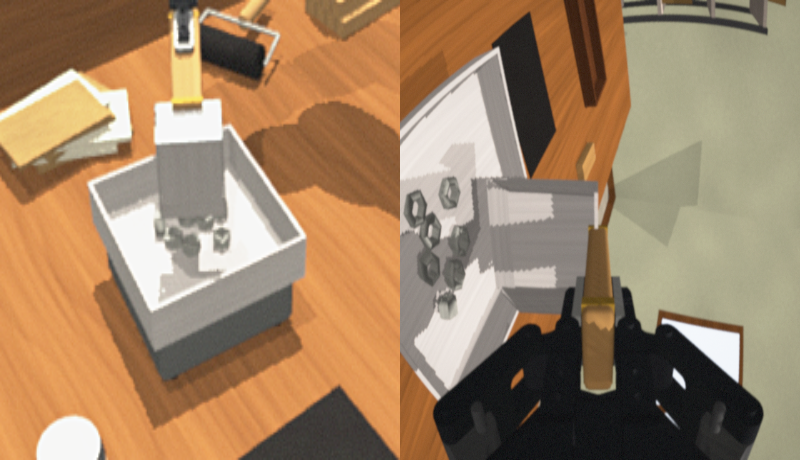

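All seven nuts are in the pan and the scoop is empty. Now I put the scoop back.

Run:
```python
from h import *
p=np.array(arm.get_tcp_pos()); arm.move_straight(p+[0,0,70],rate=120)
for u in(-45,-20,0):
    p,o=pose(PAN+[12,20,130],NOSE,60,u); arm.move_straight(p,rate=150,orientation=o)
O=np.array([536,-5,0.])
arm.goto(*pose(O+[0,0,130],(0,0,0),SY,0))
arm.move_straight(pose(O+[0,0,14],(0,0,0),SY,0)[0],rate=120)
print(arm.move_straight(pose(O+[0,0,1],(0,0,0),SY,0)[0],rate=20,guard=5),arm.get_tcp_pos(),arm.get_contact_force())
arm.ungrasp(); arm.sleep(.3)
p=np.array(arm.get_tcp_pos()); arm.move_straight(p+[0,0,150],rate=120)
arm.sleep(.5); print(arm.get_time_s(),arm.get_width(),arm.get_contact_force())
arm.goto([430,-20,330],arm.get_tool_rot()) if arm.ik([430,-20,330],arm.get_tool_rot()) is not None else None
ims=[eyes.grab_frame(n) for n in("top","scene")]
C=cloud("top",ims[0][1]); r=C[190:300,270:350].reshape(-1,3); r=r[(r[:,2]>122)&(r[:,2]<140)]; print(len(r), r.mean(0) if len(r) else 0)
cv2.imwrite("pics/c5.png",np.hstack([cv2.resize(ims[0][0][180:320,150:510],(400,300)),cv2.resize(ims[1][0],(400,300))]))
```

```text
True [588.23878215  -9.29793573  85.20285716] [-0.44534942  0.0133755   8.11167918]
28.8167 85.48120317658555 [ 0.7046924   0.61778642 -0.13521789]
146 [587.98104299  -9.51628493 131.18957751]
```

View pics/c5.png

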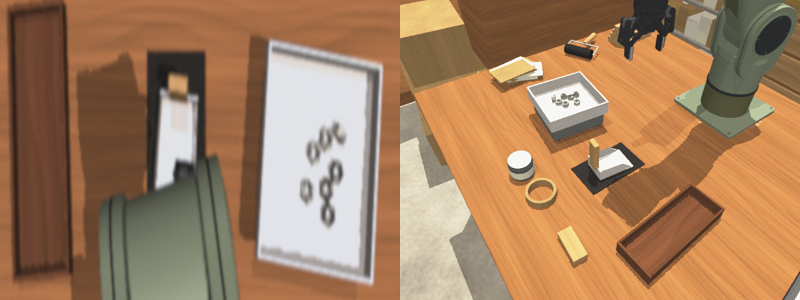

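The scoop lies on its mat with its grip at (588,-9.5) and top at 131 mm, so it is flat. All seven nuts are in the pan, the bystanders look untouched, and the robot is clear.

```bash
python3 -c "
from h import *
print(arm.job_done())"
```

```text
the job is handed in; nothing more can be done
None
```

The job is handed in: all seven nuts are in the scale's pan, none spilled, the empty scoop is flat on its mat near the centre, and the bystanders look unmoved in the last picture; the station returned no verdict.

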